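# Set out a sample and a check weighing at the microscopy bench

### The arm

A 6-joint arm with a two-finger parallel gripper is mounted at the origin on the work surface. World frame = base frame: x ahead of the robot, y to its left, z up, the work surface at z = 0. Lengths are in m, angles in rad, forces in N, time in s.
With the tool pointing down it reaches from about 0.35 to 0.875 m from the base axis. Payload 15.5 kg.
Tool frame: the origin (TCP) lies at the very end of the fingers, on their centre line; the grasp point (between the pads) lies 19 mm behind it; z points along the fingers, y is the line along which they close (so a half turn about z gives the same grasp; the last joint's range is limited). The gripper opens to 85 mm and grips with 20 to 120 N. Pads are 22 mm wide; open, the fingers measure 114 mm over their backs; the gripper's body (76 mm by 85 mm) begins 54 mm behind the grasp point. The pads swing forward as they close: fully open they stand 13 mm farther back than shut.
Start: joints at [1.204, 0.494, 1.345, -0, 1.302, -0.096], TCP at [0.168, 0.602, 0.231] pointing down, gripper open.
Joint ranges: [-2.91, 2.91], [-0.82, 2.16], [0.22, 2.67], [-1.22, 4.37], [0.12, 2.79], [-3.08, 3.08]. Speed limits (rad/s): [1.89, 1.89, 2.57, 3.01, 3.01, 3.01].

### API

Orientations are given as a unit quaternion [w, x, y, z].
In Python, from station import readout, grab_frame, ticket, nets gives the robot as it stands.
- The arm moves only by the shell command python3 -m handwheel 'ROWS' [FORCE]. ROWS is JSON, a list of rows, each an object with "slide": the shift along the tool's x, y, z each as a share of 0.04 m, from -1 to 1, a list of three; "angular": the turn, a rotation vector about the tool's x, y, z each as a share of 0.15 rad, from -1 to 1, a list of three; "hand": the opening in per cent of the stroke, from 0 (shut) to 100 (fully open). A call has 1 to 12 rows; each row shifts and turns the commanded pose from where the row before left it, along the tool's axes as they then stand; what a row does not reach is not made up. A row lasts 1/10 s, in which the tool goes at most 50 mm and 8.59 degrees, less where a joint would pass 70% of its speed; a pose out of reach is approached as far as the arm can. A call with a number of a shift or a turn outside -1 to 1 is refused whole. A call with a gripper value outside its range is refused whole. The fingers move at their own pace and stop on an object; FORCE is the grip in N (left out, the last holds). Time passes only in rows, so rows that do not move let the fingers close. It gives the time, the measured TCP pose, the force, the opening and the grip force at its end, in the units of the state.
- readout.sense(): the state, without advancing time (a new reading comes with each control period).
- grab_frame(name): name is "scene" or "top" or "wrist"; returns a dict with "frame" (420x560x3 uint8, red, green, blue), "intrinsics" (3x3 intrinsics, pixels), "R" (3x3) and "t" (3): a world point X has camera coordinates R X + t; the wrist camera has in their place "mount" (4x4, takes a point from camera to tool coordinates, whose origin is the TCP and whose axes are the flange's). Camera axes: x right, y down, z forward; pixel columns grow to the right and rows downward; lengths in m; the calibration is good to about 2 mm. A picture is of the moment at which its call begins: read the wrist's pose just before it. There is no depth.
- ticket.sign_off(): hands the job in; it is judged then, once.
Trained networks look in a picture, given as the dict that the camera call returned (one of the last four; its "shot" number tells which), for a name from the list of things; names that differ only in an ending like _2 or _b are one class to them, and where a whole thing is asked for, a point or a joint stands for the part that bears it (a point fixed in the world has none). Each returns a list of dicts, best first, with "confidence" (0 to 1); they miss things now and then, are a little off and sometimes report something else, mostly with a low value. They report only what shows in the picture. A call takes as long as a camera call.
- nets.masks_of(query, picture): "region" (420x560 bool, what is visible of it) and "extent" ([centre column, centre row, width, height] in pixels, round what is visible of it).
The state is a dict: "clock": time; "qpos": joint angles; "dq": joint speeds; "effort": joint torques, N m; "position": TCP position; "eef_rot": TCP orientation; "ft_force": force on the tool from outside, world axes, zero at the start; "ft_torque": the same for the moment, N m; "width": finger opening in m; "grasp_force": force on a finger pad.
Only numpy, scipy, OpenCV 4.12 (cv2) and the standard library are available. Lean on these libraries where they do the work, as an engineer would, in place of code of your own. Each camera call takes 0.05 s, during which the arm holds its last target. There are 200 camera calls.

### The job

Set up the bench for the next sample: stand the blue-capped sample jar on the middle of the blue coaster, the yellow-capped amber bottle on the middle of the yellow coaster, and the white dropper bottle on the dark mat exactly midway between the two coasters. For the balance check, first set the empty aluminium dish on the middle of the balance pan and let go of it, and only then stand the brass weight in the middle of the dish. Leave everything upright, and do not knock over or shift the glass beaker.

Things in the scene. Friction and masses are not known exactly. Their poses are not given: they have to be found in the camera images.
- jar_mid (a point): Sample jar: clear round jar with brown grit inside and a blue cap, 48 mm diameter, 70 mm tall, about 120 g. Point at its centre, 35 mm above its underside; z is its upright axis. It stands on the bench (z = 0) at the start, in the front row of things.
- amber_mid (a point): Amber bottle: brown glass bottle with a yellow cap, body 42 mm diameter up to 58 mm above its underside, then a neck and a 26 mm cap, 86 mm tall in all, about 100 g. Point at its centre, 43 mm above its underside; z is its upright axis. Stands on the bench in the front row.
- dropper_mid (a point): Dropper bottle: white bottle with a red pointed nozzle, body 36 mm diameter up to 52 mm above its underside, 82 mm tall in all, about 50 g. Point at its centre, 41 mm above its underside; z is its upright axis. Stands on the bench in the front row.
- dish_mid (a point): Aluminium weighing dish: round, open-topped, straight-sided, 58 mm outside diameter, 24 mm tall, wall 2.5 mm, floor 3 mm thick, about 40 g. Point at its centre, 12 mm above its underside; z is its upright axis. Stands empty on the bench in the front row.
- weight_mid (a point): Brass check weight: cylinder 30 mm diameter up to 32 mm above its underside, then a 12 mm neck and a knob 18 mm in diameter from 44 to 56 mm (its top), about 200 g. Point at half height, 28 mm above its underside, so the middle of the knob is 22 mm above this point; z is its upright axis. Stands on the bench in the front row.
- balance_pan (a point): Centre of the top of the round steel pan (94 mm diameter) of the cream and grey electronic balance, 44 mm above the bench; the pan does not move. The balance's body reaches 80 mm from the pan's centre towards the robot (its display edge, 24 mm high), 75 mm to each side and behind. Fixed to the bench.
- blue_top (a point): Centre of the top of the round blue coaster, 68 mm diameter, 6 mm above the bench, on one end of the dark mat. Fixed.
- yellow_top (a point): Centre of the top of the round yellow coaster, 68 mm diameter, 6 mm above the bench, on the other end of the dark mat. Fixed.
- mat_mid (a point): Centre of the top of the dark grey rubber mat (100 by 270 mm, its long side along its y axis, 3 mm thick, fixed): the point midway between the two coasters, whose centres lie 90 mm from it along the mat's y axis, either way.
- beaker_mid (a point): Small glass beaker, a bystander in the front row: greenish clear, open, 52 mm diameter, 55 mm tall, 50 g. Point at its centre, 27.5 mm above its underside. It may stand next to things to be picked (the things of the front row stand about 105 mm apart, side by side along y; a brown cardboard box 50 by 32 by 28 mm is also among them and is not needed).

How it is judged:
On the way, in this order (a step that is already met when the one before it is completed fails the run):
1. the empty dish stands on the balance pan, released (horizontal distance between dish_mid and balance_pan below 0.015 m and angle between dish_mid's own z axis and vertical below 0.15 rad and z of dish_mid in the frame of balance_pan between 0.006 and 0.018 m and contact force between the fingers and dish below 0.05 N and horizontal distance between weight_mid and dish_mid above 0.035 m), for 0.2 s.
2. the brass weight stands in the dish on the pan, released (horizontal distance between dish_mid and balance_pan below 0.015 m and angle between each of dish_mid, weight_mid's own z axis and vertical below 0.15 rad and z of dish_mid in the frame of balance_pan between 0.006 and 0.018 m and horizontal distance between weight_mid and dish_mid below 0.016 m and z of weight_mid in the frame of dish_mid between 0.013 and 0.025 m and contact force between the fingers and weight below 0.05 N), for 0.2 s.
At the end, for the whole second after the job is handed in: All upright, released, at rest: jar on blue and amber bottle on yellow coaster (each centred within 14 mm), dropper on the mat within 15 mm of midway between the coasters, dish on the pan within 15 mm of its centre, weight in the dish within 16 mm of its centre (horizontal distance between jar_mid and blue_top below 0.014 m and angle between each of jar_mid, amber_mid, dropper_mid, dish_mid, weight_mid's own z axis and vertical below 0.15 rad and z of jar_mid in the frame of blue_top between 0.029 and 0.041 m and horizontal distance between amber_mid and yellow_top below 0.014 m and z of amber_mid in the frame of yellow_top between 0.037 and 0.049 m and horizontal distance between dropper_mid and mat_mid below 0.015 m and z of dropper_mid in the frame of mat_mid between 0.035 and 0.047 m and horizontal distance between dish_mid and balance_pan below 0.015 m and z of dish_mid in the frame of balance_pan between 0.006 and 0.018 m and horizontal distance between weight_mid and dish_mid below 0.016 m and z of weight_mid in the frame of dish_mid between 0.013 and 0.025 m and linear speed of each of jar, amber, dropper, dish, weight below 0.02 m/s); the robot touches nothing.
It fails at once if the glass beaker is tipped or shifted by more than 20 mm (distance of beaker_mid from where it was at the start of the episode above 0.02 m or angle between beaker_mid's own z axis and vertical above 0.5 rad).
It also fails if it takes over 118 s, if anything falls off the work surface, if the arm or the gripper's body presses on something with over 40 N, if the wrist force passes 120 N, or if a joint passes its speed limit or range.

## Working session

There is one attempt and no reset: what is moved stays moved. The work goes in short steps, Python scripts to look and compute and a shell command to move; the robot and the scene stay as the last step left them, time stands still between calls to the robot, and variables do not carry over. Pictures are saved under pics/ and viewed, at most 14 in all, crops included, and the job is handed in when it is done.

```bash
ls; mkdir -p pics
cat > h.py <<'E'
import numpy as np, cv2
from station import readout, grab_frame, ticket, nets
from scipy.spatial.transform import Rotation as Ro
def ray(p,u,v):
    K=np.array(p["intrinsics"]);R=np.array(p["R"]);t=np.array(p["t"])
    return -R.T@t, R.T@np.linalg.solve(K,[u,v,1.])
def onz(p,u,v,z):
    c,d=ray(p,u,v); return c+d*(z-c[2])/d[2]
def proj(p,X):
    q=np.array(p["R"])@X+np.array(p["t"]); q=np.array(p["intrinsics"])@q; return q[:2]/q[2]
E
python3 - <<'E'
from h import *
s=readout.sense(); print({k:np.round(v,3).tolist() for k,v in s.items()})
H=dict(jar_mid=.035,amber_mid=.043,dropper_mid=.041,dish_mid=.012,weight_mid=.028,balance_pan=.044,blue_top=.006,yellow_top=.006,mat_mid=.003,beaker_mid=.0275)
for cam in("top","scene"):
    p=grab_frame(cam); cv2.imwrite(f"pics/{cam}0.png",p["frame"][:,:,::-1]); print(cam,"C",(-np.array(p["R"]).T@np.array(p["t"])).round(3))
    for n,h in H.items():
        for m in nets.masks_of(n,p)[:2]:
            u,v=m["extent"][:2]; print(n,round(m["confidence"],2),np.round(m["extent"]).tolist(),onz(p,u,v,h).round(3))
E
```

```text
pics
{'clock': 0.0, 'qpos': [1.204, 0.494, 1.346, 0.0, 1.302, -0.095], 'dq': [-0.001, -0.001, 0.0, -0.001, 0.0, 0.0], 'effort': [-0.001, -88.217, -38.386, 0.0, 0.01, 0.0], 'position': [0.168, 0.602, 0.231], 'eef_rot': [-0.0, 0.135, 0.991, -0.001], 'ft_force': [0.869, 0.173, 1.002], 'ft_torque': [-0.015, -0.013, -0.051], 'grasp_force': 0.0, 'width': 0.086}
top C [ 0.445 -0.011  1.1  ]
jar_mid 0.89 [355.0, 247.0, 24.0, 20.0] [ 0.423 -0.208  0.035]
amber_mid 0.48 [315.0, 250.0, 19.0, 14.0] [ 0.416 -0.104  0.043]
dropper_mid 0.62 [232.0, 248.0, 16.0, 10.0] [0.422 0.108 0.041]
dish_mid 0.83 [397.0, 252.0, 26.0, 22.0] [ 0.41  -0.322  0.012]
balance_pan 0.95 [211.0, 182.0, 65.0, 66.0] [0.59  0.161 0.044]
balance_pan 0.64 [396.0, 254.0, 26.0, 20.0] [ 0.406 -0.311  0.044]
blue_top 0.95 [373.0, 188.0, 23.0, 23.0] [ 0.58  -0.264  0.006]
yellow_top 0.75 [308.0, 174.0, 22.0, 28.0] [ 0.617 -0.089  0.006]
mat_mid 0.72 [342.0, 182.0, 106.0, 50.0] [ 0.595 -0.182  0.003]
scene C [1.143 0.201 0.567]
jar_mid 0.8 [209.0, 184.0, 26.0, 36.0] [ 0.41  -0.207  0.035]
amber_mid 0.81 [250.0, 192.0, 24.0, 41.0] [ 0.417 -0.105  0.043]
dropper_mid 0.84 [348.0, 219.0, 20.0, 39.0] [0.435 0.114 0.041]
dish_mid 0.81 [167.0, 182.0, 26.0, 19.0] [ 0.407 -0.318  0.012]
weight_mid 0.74 [293.0, 207.0, 11.0, 34.0] [ 0.418 -0.007  0.028]
balance_pan 0.59 [354.0, 296.0, 112.0, 94.0] [0.637 0.167 0.044]
blue_top 0.74 [148.0, 233.0, 37.0, 24.0] [ 0.579 -0.259  0.006]
yellow_top 0.82 [220.0, 266.0, 36.0, 26.0] [ 0.614 -0.085  0.006]
mat_mid 0.57 [179.0, 256.0, 140.0, 82.0] [ 0.615 -0.168  0.003]
beaker_mid 0.64 [398.0, 228.0, 27.0, 39.0] [0.409 0.212 0.027]
```

Run:
```python
import cv2
a=cv2.imread("pics/top0.png")[130:290,170:430];b=cv2.imread("pics/scene0.png")[150:370,90:450]
cv2.imwrite("pics/t1.png",cv2.resize(a,None,fx=3,fy=3,interpolation=2));cv2.imwrite("pics/s1.png",cv2.resize(b,None,fx=2.2,fy=2.2,interpolation=2))
```

```text
(no output)
```

View pics/t1.png

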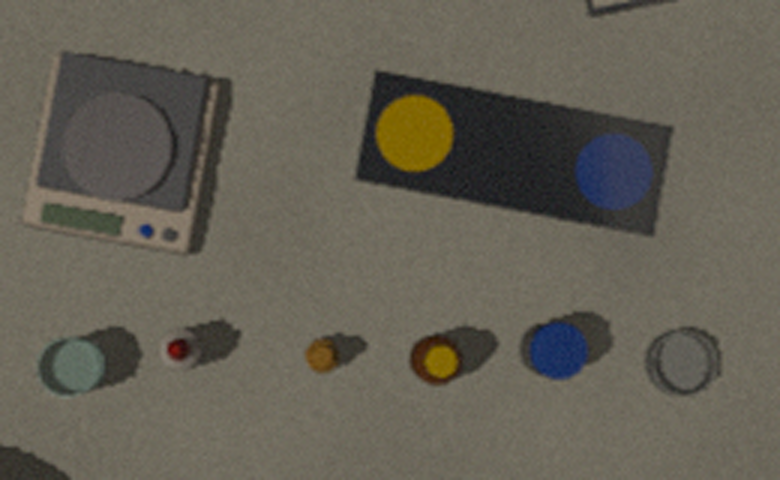

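View pics/s1.png

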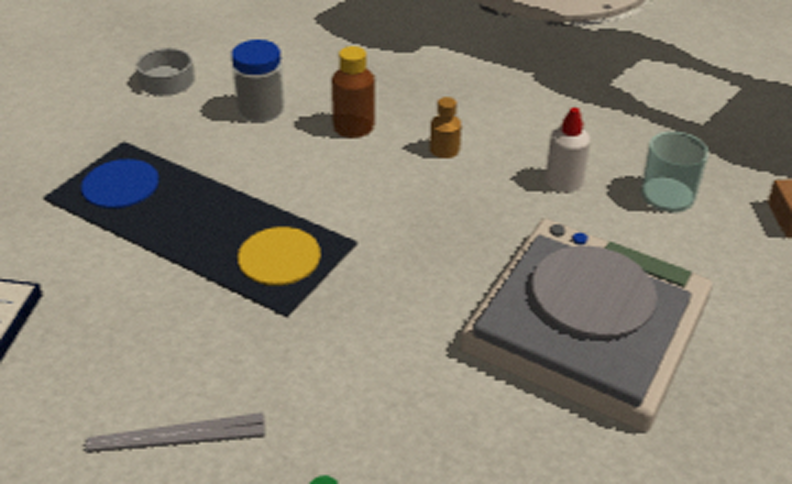

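The top crop shows all targets: pan circle at crop (118,147), yellow coaster (415,133), blue coaster (614,171). In the front row, left to right, are the beaker, dropper (178,349), weight (321,355), amber (441,362), jar (558,350) and dish (684,361). The nets agree with this. The scene crop confirms that everything is upright.

```bash
python3 - <<'E'
from h import *
p=grab_frame("top")
P={"pan":(118,147,.044),"yellow":(415,133,.006),"blue":(614,171,.006),"dish":(684,361,.024),"jar":(558,350,.07),"weight":(321,355,.056),"amber":(441,362,.086),"drop":(178,349,.082)}
W={k:onz(p,170+a/3-.33,130+b/3-.33,z) for k,(a,b,z) in P.items()}
for k,v in W.items(): print(k,v.round(4))
print("coaster dist",np.linalg.norm(W["yellow"]-W["blue"]),"mid",(W["yellow"]+W["blue"])/2)
s=grab_frame("scene")
q=lambda x,y:(90+x/2.2-.3,150+y/2.2-.3)
for k,x,y,z in [("pan",593,291,.044),("yellow",279,255,.006),("blue",120,182,.006),("jar",257,50,.07),("amber",353,54,.086),("weight",447,103,.056),("drop",574,112,.082),("dish",165,63,.024)]: print(k,onz(s,*q(x,y),z).round(4))
E
python3 -m handwheel '[{"slide":[0,0,0],"angular":[0,0,1],"hand":100},{"slide":[0,0,0],"angular":[0,0,1],"hand":100},{"slide":[0,0,0],"angular":[0,0,1],"hand":100},{"slide":[0,0,0],"angular":[0,0,1],"hand":100},{"slide":[0,0,0],"angular":[0,0,1],"hand":100},{"slide":[0,0,0],"angular":[0,0,1],"hand":100},{"slide":[0,0,0],"angular":[0,0,1],"hand":100},{"slide":[0,0,0],"angular":[0,0,1],"hand":100},{"slide":[0,0,0],"angular":[0,0,0.67],"hand":100},{"slide":[0,0,0],"angular":[0,0,0],"hand":100}]' 30
```

```text
pan [0.5993 0.1668 0.044 ]
yellow [ 0.6171 -0.0902  0.006 ]
blue [ 0.583  -0.2666  0.006 ]
dish [ 0.4154 -0.3207  0.024 ]
jar [ 0.4259 -0.2031  0.07  ]
weight [ 0.4218 -0.0068  0.056 ]
amber [ 0.4166 -0.1046  0.086 ]
drop [0.4275 0.1101 0.082 ]
coaster dist 0.1796253532169123 mid [ 0.60005805 -0.17841052  0.006     ]
pan [0.6029 0.1684 0.044 ]
yellow [ 0.6161 -0.0899  0.006 ]
blue [ 0.5805 -0.2674  0.006 ]
jar [ 0.4194 -0.205   0.07  ]
amber [ 0.4156 -0.1041  0.086 ]
weight [ 0.4194 -0.0072  0.056 ]
drop [0.4284 0.113  0.082 ]
dish [ 0.4116 -0.32    0.024 ]
clock: 2.2
position: [0.1678, 0.6021, 0.2313]
eef_rot: [0.0, 0.708, 0.706, -0.0]
ft_force: [-0.2, -0.5, 0.3]
width: 0.0852
grasp_force: 0.0
```

```bash
python3 -m handwheel '[{"slide":[-0.8,0.85,0],"angular":[0,0,0],"hand":100},{"slide":[-0.8,0.85,0],"angular":[0,0,0],"hand":100},{"slide":[-0.8,0.85,0],"angular":[0,0,0],"hand":100},{"slide":[-0.8,0.85,0],"angular":[0,0,0],"hand":100},{"slide":[-0.8,0.85,0],"angular":[0,0,0],"hand":100},{"slide":[-0.8,0.85,0],"angular":[0,0,0],"hand":100},{"slide":[-0.8,0.85,0],"angular":[0,0,0],"hand":100},{"slide":[-1,0,0],"angular":[0,0,0],"hand":100},{"slide":[-1,0,0],"angular":[0,0,0],"hand":100},{"slide":[-1,0,0],"angular":[0,0,0],"hand":100},{"slide":[-1,0,0],"angular":[0,0,0],"hand":100},{"slide":[-1,0,0],"angular":[0,0,0],"hand":100}]'
python3 -m handwheel '[{"slide":[-1,0,0],"angular":[0,0,0],"hand":100},{"slide":[-1,0,0],"angular":[0,0,0],"hand":100},{"slide":[-1,0,0],"angular":[0,0,0],"hand":100},{"slide":[-1,0,0],"angular":[0,0,0],"hand":100},{"slide":[-1,0,0],"angular":[0,0,0],"hand":100},{"slide":[-1,0,0],"angular":[0,0,0],"hand":100},{"slide":[-1,0,0],"angular":[0,0,0],"hand":100},{"slide":[-1,0,0],"angular":[0,0,0],"hand":100},{"slide":[-1,0,0],"angular":[0,0,0],"hand":100},{"slide":[-1,0,0],"angular":[0,0,0],"hand":100},{"slide":[-1,0,0],"angular":[0,0,0],"hand":100},{"slide":[0,0,0],"angular":[0,0,0],"hand":100}]'
```

```text
clock: 3.4
position: [0.405, 0.1762, 0.2314]
eef_rot: [0.0, 0.706, 0.708, 0.0]
ft_force: [0.4, 0.4, -0.2]
width: 0.0851
grasp_force: 0.0
clock: 4.6
position: [0.4048, -0.2667, 0.2314]
eef_rot: [0.001, 0.707, 0.707, -0.0]
ft_force: [0.6, 0.8, 0.1]
width: 0.0855
grasp_force: 0.0
```

```bash
python3 -m handwheel '[{"slide":[-0.7,0.1,0.3],"angular":[0,0,0],"hand":100},{"slide":[-0.62,0.1,0.5],"angular":[0,0,0],"hand":100},{"slide":[0,0,1],"angular":[0,0,0],"hand":100},{"slide":[0,0,1],"angular":[0,0,0],"hand":100},{"slide":[0,0,1],"angular":[0,0,0],"hand":100},{"slide":[0,0,0],"angular":[0,0,0],"hand":100}]'
python3 - <<'E'
from h import *
s=readout.sense(); print(s["position"]); p=grab_frame("wrist"); cv2.imwrite("pics/w1.png",p["frame"][:,:,::-1])
M=np.array(p["mount"]);T=np.eye(4);T[:3,:3]=Ro.from_quat(np.roll(s["eef_rot"],-1)).as_matrix();T[:3,3]=s["position"]
C=np.linalg.inv(T@M);p["R"]=C[:3,:3];p["t"]=C[:3,3]
for m in nets.masks_of("dish_mid",p)[:2]: print(m["confidence"],np.round(m["extent"]),onz(p,*m["extent"][:2],.024))
print(proj(p,[.413,-.320,.024]))
E
```

```text
clock: 5.2
position: [0.4105, -0.313, 0.0757]
eef_rot: [-0.004, 0.707, 0.708, -0.0]
ft_force: [0.7, -0.3, 0.3]
width: 0.0854
grasp_force: 0.0
[ 0.41046724 -0.31302646  0.0756717 ]
0.55 [286. 238.  82.  85.] [ 0.4140615  -0.31793105  0.024     ]
[284.99693272 240.47074526]
```

View pics/w1.png

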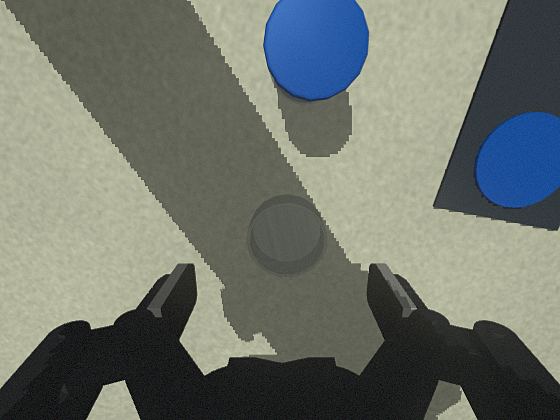

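The wrist view has the dish at (286,234), within 2 mm of my estimate and between the fingers.

```bash
python3 -m handwheel '[{"slide":[-0.15,0.08,0.8],"angular":[0,0,0],"hand":100},{"slide":[0,0,0.6],"angular":[0,0,0],"hand":100},{"slide":[0,0,0.4],"angular":[0,0,0],"hand":100},{"slide":[0,0,0],"angular":[0,0,0],"hand":100}]'
```

```text
clock: 5.7
position: [0.4161, -0.3214, 0.008]
eef_rot: [0.0, 0.707, 0.707, 0.0]
ft_force: [0.3, -0.5, -0.5]
width: 0.0855
grasp_force: 0.0
```

```bash
python3 -m handwheel '[{"slide":[0.04,-0.05,0.1],"angular":[0,0,0],"hand":100},{"slide":[0,0,0],"angular":[0,0,0],"hand":20},{"slide":[0,0,0],"angular":[0,0,0],"hand":20},{"slide":[0,0,0],"angular":[0,0,0],"hand":20},{"slide":[0,0,0],"angular":[0,0,0],"hand":20},{"slide":[0,0,0],"angular":[0,0,0],"hand":20},{"slide":[0,0,0],"angular":[0,0,0],"hand":20},{"slide":[0,0,0],"angular":[0,0,0],"hand":20}]' 30
```

```text
clock: 6.5
position: [0.4141, -0.3199, 0.0047]
eef_rot: [0.001, 0.708, 0.707, -0.0]
ft_force: [-0.8, 1.9, 16.6]
width: 0.0577
grasp_force: 28.6
```

```bash
python3 -m handwheel '[{"slide":[0,0,-0.5],"angular":[0,0,0],"hand":20},{"slide":[0,0,-1],"angular":[0,0,0],"hand":20},{"slide":[0,0,-1],"angular":[0,0,0],"hand":20},{"slide":[0,0,-1],"angular":[0,0,0],"hand":20},{"slide":[0,0,-1],"angular":[0,0,0],"hand":20},{"slide":[0,0,0],"angular":[0,0,0],"hand":20}]'
python3 -m handwheel '[{"slide":[0.5,0.2,0],"angular":[0,0,0],"hand":20},{"slide":[1,0.38,0],"angular":[0,0,0],"hand":20},{"slide":[1,0.38,0],"angular":[0,0,0],"hand":20},{"slide":[1,0.38,0],"angular":[0,0,0],"hand":20},{"slide":[1,0.38,0],"angular":[0,0,0],"hand":20},{"slide":[1,0.38,0],"angular":[0,0,0],"hand":20},{"slide":[1,0.38,0],"angular":[0,0,0],"hand":20},{"slide":[1,0.38,0],"angular":[0,0,0],"hand":20},{"slide":[1,0.38,0],"angular":[0,0,0],"hand":20},{"slide":[1,0.38,0],"angular":[0,0,0],"hand":20},{"slide":[1,0.38,0],"angular":[0,0,0],"hand":20},{"slide":[1,0.38,0],"angular":[0,0,0],"hand":20}]'
python3 -m handwheel '[{"slide":[0.5,0.2,0],"angular":[0,0,0],"hand":20},{"slide":[0,0,0],"angular":[0,0,0],"hand":20},{"slide":[0,0,0],"angular":[0,0,0],"hand":20}]'
```

```text
clock: 7.1
position: [0.4154, -0.3212, 0.1889]
eef_rot: [0.004, 0.708, 0.707, 0.0]
ft_force: [0.4, 0.2, -1.1]
width: 0.0574
grasp_force: 32.5
clock: 8.3
position: [0.5896, 0.1421, 0.1836]
eef_rot: [0.0, 0.708, 0.707, 0.0]
ft_force: [1.1, 0.1, -0.4]
width: 0.0573
grasp_force: 32.5
clock: 8.6
position: [0.5971, 0.1603, 0.1832]
eef_rot: [-0.0, 0.707, 0.707, -0.0]
ft_force: [0.0, -0.9, -0.2]
width: 0.0577
grasp_force: 32.5
```

```bash
python3 -m handwheel '[{"slide":[0.18,0.09,0.5],"angular":[0,0,0],"hand":20},{"slide":[0,0,1],"angular":[0,0,0],"hand":20},{"slide":[0,0,1],"angular":[0,0,0],"hand":20},{"slide":[0,0,0.35],"angular":[0,0,0],"hand":20},{"slide":[0,0,0],"angular":[0,0,0],"hand":20},{"slide":[0,0,0.3],"angular":[0,0,0],"hand":20},{"slide":[0,0,0],"angular":[0,0,0],"hand":20},{"slide":[0,0,0],"angular":[0,0,0],"hand":20}]'
```

```text
clock: 9.4
position: [0.6017, 0.1674, 0.0582]
eef_rot: [0.0, 0.708, 0.707, 0.001]
ft_force: [-0.1, -0.7, 0.8]
width: 0.0571
grasp_force: 32.5
```

```bash
python3 -m handwheel '[{"slide":[0,0,0.12],"angular":[0,0,0],"hand":20},{"slide":[0,0,0.1],"angular":[0,0,0],"hand":20},{"slide":[0,0,0],"angular":[0,0,0],"hand":20},{"slide":[0,0,0],"angular":[0,0,0],"hand":20}]'
```

```text
clock: 9.8
position: [0.6016, 0.1675, 0.0487]
eef_rot: [0.0, 0.708, 0.707, 0.0]
ft_force: [1.3, 0.1, 4.4]
width: 0.0573
grasp_force: 32.9
```

Contact has begun, so I'll open the fingers and lift.

```bash
python3 -m handwheel '[{"slide":[0,0,0],"angular":[0,0,0],"hand":100},{"slide":[0,0,0],"angular":[0,0,0],"hand":100},{"slide":[0,0,0],"angular":[0,0,0],"hand":100},{"slide":[0,0,0],"angular":[0,0,0],"hand":100},{"slide":[0,0,-0.5],"angular":[0,0,0],"hand":100},{"slide":[0,0,-1],"angular":[0,0,0],"hand":100},{"slide":[0,0,-1],"angular":[0,0,0],"hand":100},{"slide":[0,0,-1],"angular":[0,0,0],"hand":100},{"slide":[0,0,0],"angular":[0,0,0],"hand":60}]'
python3 - <<'E'
from h import *
s=readout.sense(); print(s["position"],s["width"]); p=grab_frame("wrist"); cv2.imwrite("pics/w2.png",p["frame"][:,:,::-1])
M=np.array(p["mount"]);T=np.eye(4);T[:3,:3]=Ro.from_quat(np.roll(s["eef_rot"],-1)).as_matrix();T[:3,3]=s["position"]
C=np.linalg.inv(T@M);p["R"]=C[:3,:3];p["t"]=C[:3,3]
for n,z in(("dish_mid",.068),("balance_pan",.044)):
  for m in nets.masks_of(n,p)[:2]: print(n,m["confidence"],np.round(m["extent"]),onz(p,*m["extent"][:2],z))
E
```

```text
clock: 10.7
position: [0.6037, 0.1679, 0.194]
eef_rot: [0.002, 0.708, 0.707, 0.003]
ft_force: [0.1, -0.1, 0.3]
width: 0.073
grasp_force: 0.0
[0.60369727 0.16792011 0.19395712] 0.0730115115947021
dish_mid 0.91 [277. 201.  59.  65.] [0.60123028 0.1680647  0.068     ]
balance_pan 0.82 [281. 183. 161. 159.] [0.60484093 0.17996693 0.044     ]
```

View pics/w2.png

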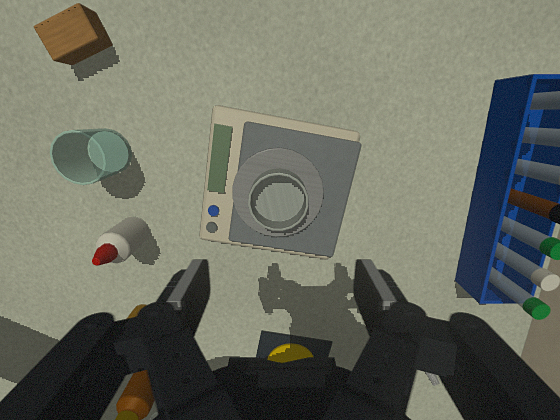

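Run:
```python
from h import *
p=grab_frame("wrist"); s=readout.sense()
M=np.array(p["mount"]);T=np.eye(4);T[:3,:3]=Ro.from_quat(np.roll(s["eef_rot"],-1)).as_matrix();T[:3,3]=s["position"]
C=np.linalg.inv(T@M);p["R"]=C[:3,:3];p["t"]=C[:3,3]; print(s["position"])
im=p["frame"][:,:,::-1].copy()
th=np.linspace(0,2*np.pi,120)
for (x,y,z,r,c) in [(.601,.1675,.044,.047,(0,0,255)),(.601,.1765,.044,.047,(0,255,0)),(.601,.168,.068,.029,(255,0,0))]:
  im=cv2.resize(im,None,fx=1,fy=1)
  for t in th: cv2.circle(im,tuple(int(a) for a in proj(p,[x+r*np.cos(t),y+r*np.sin(t),z]).round()),0,c,-1)
cv2.imwrite("pics/w3.png",cv2.resize(im[90:270,190:370],None,fx=3.3,fy=3.3,interpolation=0))
```

```text
[0.60051113 0.16728745 0.18746066]
```

View pics/w3.png

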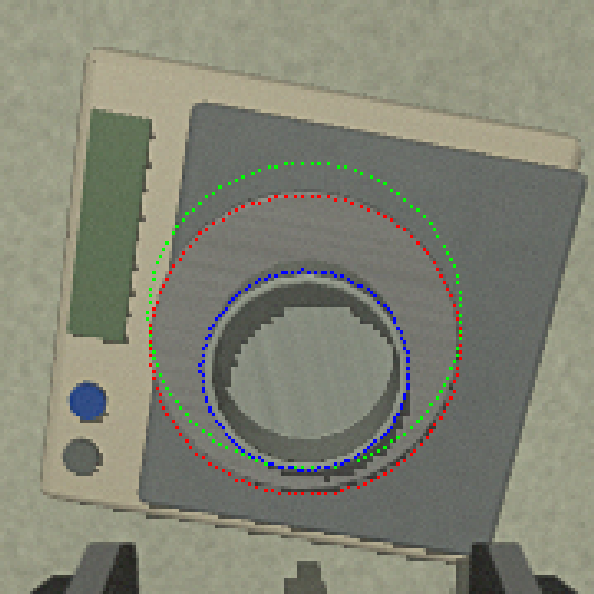

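The projected circles (red for the pan at (.601,.1675), blue for the dish at (.601,.168)) lie on the image edges, so the dish is centred. The weight is next.

```bash
python3 -m handwheel '[{"slide":[-0.5,-0.5,0],"angular":[0,0,0],"hand":60},{"slide":[-0.7,-0.75,0],"angular":[0,0,0],"hand":60},{"slide":[-0.7,-0.75,0],"angular":[0,0,0],"hand":60},{"slide":[-0.7,-0.75,0],"angular":[0,0,0],"hand":60},{"slide":[-0.7,-0.75,0],"angular":[0,0,0],"hand":60},{"slide":[-0.7,-0.7,0],"angular":[0,0,0],"hand":60},{"slide":[-0.35,-0.3,0],"angular":[0,0,0],"hand":60},{"slide":[0,0,0.7],"angular":[0,0,0],"hand":60},{"slide":[0,0,0.6],"angular":[0,0,0],"hand":60},{"slide":[0,0,0],"angular":[0,0,0],"hand":60},{"slide":[0,0,0],"angular":[0,0,0],"hand":60}]'
cat >> h.py <<'E'
def wrist():
    s=readout.sense(); p=grab_frame("wrist")
    M=np.array(p["mount"]);T=np.eye(4);T[:3,:3]=Ro.from_quat(np.roll(s["eef_rot"],-1)).as_matrix();T[:3,3]=s["position"]
    C=np.linalg.inv(T@M);p["R"]=C[:3,:3];p["t"]=C[:3,3]; print(np.round(s["position"],4)); return p
def circ(p,rings,fn,crop,f):
    im=p["frame"][:,:,::-1].copy()
    for (x,y,z,r,c) in rings:
        for t in np.linspace(0,2*np.pi,90): cv2.circle(im,tuple(int(a) for a in proj(p,[x+r*np.cos(t),y+r*np.sin(t),z]).round()),0,c,-1)
    a,b,c,d=crop; cv2.imwrite(fn,cv2.resize(im[a:b,c:d],None,fx=f,fy=f,interpolation=0))
E
python3 - <<'E'
from h import *
p=wrist(); R=(0,0,255)
for m in nets.masks_of("weight_mid",p)[:2]: print(m["confidence"],np.round(m["extent"]))
circ(p,[(.4205,-.007,.056,.009,R),(.4205,-.007,.032,.015,(0,255,0)),(.4205,-.007,.0,.015,(255,0,0))],"pics/w4.png",(90,390,140,440),2)
E
```

```text
clock: 12.0
position: [0.4203, -0.0062, 0.1362]
eef_rot: [-0.001, 0.708, 0.707, -0.001]
ft_force: [0.0, -0.2, 0.5]
width: 0.0513
grasp_force: 0.0
[ 0.4203 -0.0062  0.1362]
0.76 [283. 206.  35.  47.]
```

View pics/w4.png

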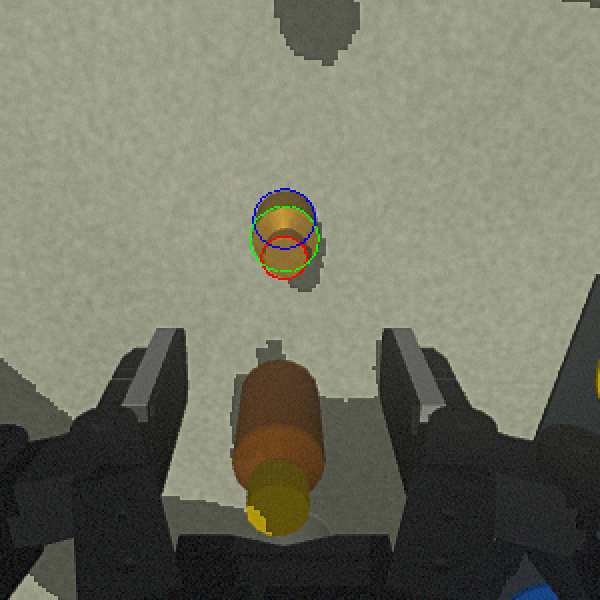

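The weight (crop (285,240)) matches its projected rings, so I'll descend and grip the knob.

```bash
python3 -m handwheel '[{"slide":[0,0,0.8],"angular":[0,0,0],"hand":60},{"slide":[0,0,0.8],"angular":[0,0,0],"hand":60},{"slide":[0,0,0.6],"angular":[0,0,0],"hand":60},{"slide":[0,0,0.2],"angular":[0,0,0],"hand":60},{"slide":[0,0,0],"angular":[0,0,0],"hand":60},{"slide":[0,0,0],"angular":[0,0,0],"hand":60}]'
```

```text
clock: 12.7
position: [0.4215, -0.0064, 0.0415]
eef_rot: [0.0, 0.708, 0.707, 0.0]
ft_force: [-0.1, 0.5, -0.4]
width: 0.0514
grasp_force: 0.0
```

```bash
python3 -m handwheel '[{"slide":[0,-0.02,0.12],"angular":[0,0,0],"hand":60},{"slide":[0,0,0],"angular":[0,0,0],"hand":60},{"slide":[0,0,0],"angular":[0,0,0],"hand":5},{"slide":[0,0,0],"angular":[0,0,0],"hand":5},{"slide":[0,0,0],"angular":[0,0,0],"hand":5},{"slide":[0,0,0],"angular":[0,0,0],"hand":5},{"slide":[0,0,0],"angular":[0,0,0],"hand":5},{"slide":[0,0,0],"angular":[0,0,0],"hand":5}]' 40
```

```text
clock: 13.5
position: [0.4204, -0.0064, 0.0359]
eef_rot: [0.0, 0.708, 0.707, 0.0]
ft_force: [0.1, -0.5, 6.5]
width: 0.0158
grasp_force: 38.9
```

```bash
python3 -m handwheel '[{"slide":[0,0,-0.4],"angular":[0,0,0],"hand":5},{"slide":[0,0,-0.8],"angular":[0,0,0],"hand":5},{"slide":[0,0,-1],"angular":[0,0,0],"hand":5},{"slide":[0,0,-1],"angular":[0,0,0],"hand":5},{"slide":[0,0,-0.7],"angular":[0,0,0],"hand":5},{"slide":[0,0,0],"angular":[0,0,0],"hand":5},{"slide":[0,0,0],"angular":[0,0,0],"hand":5}]'
python3 - <<'E'
from h import *
p=wrist(); print(readout.sense()["width"]); cv2.imwrite("pics/w5.png",p["frame"][90:390,130:430,::-1])
E
```

```text
clock: 14.2
position: [0.42, -0.0063, 0.1916]
eef_rot: [0.0, 0.708, 0.707, 0.0]
ft_force: [-1.3, 0.1, -2.5]
width: 0.0159
grasp_force: 39.6
[ 0.42   -0.0063  0.1916]
0.016402433214121527
```

View pics/w5.png

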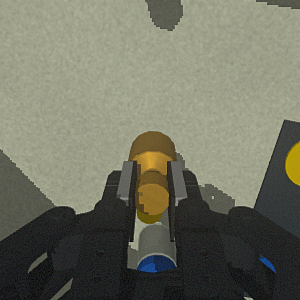

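The weight (crop (152,170)) hangs straight in the fingers by its knob. I'll carry it over the dish.

```bash
python3 -m handwheel '[{"slide":[0.4,0.4,0],"angular":[0,0,0],"hand":5},{"slide":[0.7,0.75,0],"angular":[0,0,0],"hand":5},{"slide":[0.7,0.75,0],"angular":[0,0,0],"hand":5},{"slide":[0.7,0.75,0],"angular":[0,0,0],"hand":5},{"slide":[0.7,0.75,0],"angular":[0,0,0],"hand":5},{"slide":[0.7,0.7,0],"angular":[0,0,0],"hand":5},{"slide":[0.4,0.4,0],"angular":[0,0,0],"hand":5},{"slide":[0,0,0.4],"angular":[0,0,0],"hand":5},{"slide":[0,0,0.5],"angular":[0,0,0],"hand":5},{"slide":[0,0,0.5],"angular":[0,0,0],"hand":5},{"slide":[0,0,0],"angular":[0,0,0],"hand":5},{"slide":[0,0,0],"angular":[0,0,0],"hand":5}]'
```

```text
clock: 15.45
position: [0.5997, 0.1653, 0.1345]
eef_rot: [-0.001, 0.708, 0.707, -0.001]
ft_force: [0.1, -0.1, -1.0]
width: 0.0161
grasp_force: 39.6
```

```bash
python3 -m handwheel '[{"slide":[0.06,0.03,0.4],"angular":[0,0,0],"hand":5},{"slide":[0,0,0.5],"angular":[0,0,0],"hand":5},{"slide":[0,0,0.2],"angular":[0,0,0],"hand":5},{"slide":[0,0,0],"angular":[0,0,0],"hand":5},{"slide":[0,0,0],"angular":[0,0,0],"hand":5}]'
```

```text
clock: 15.95
position: [0.602, 0.1678, 0.0925]
eef_rot: [0.0, 0.708, 0.707, 0.0]
ft_force: [-0.3, -1.0, -1.6]
width: 0.0155
grasp_force: 39.6
```

```bash
python3 -m handwheel '[{"slide":[0,0,0.15],"angular":[0,0,0],"hand":5},{"slide":[0,0,0.06],"angular":[0,0,0],"hand":5},{"slide":[0,0,0],"angular":[0,0,0],"hand":5},{"slide":[0,0,0],"angular":[0,0,0],"hand":5}]'
```

```text
clock: 16.35
position: [0.6016, 0.1678, 0.0834]
eef_rot: [0.0, 0.708, 0.707, 0.0]
ft_force: [-0.1, 0.7, -3.2]
width: 0.0159
grasp_force: 39.6
```

```bash
python3 -m handwheel '[{"slide":[0,0,0.03],"angular":[0,0,0],"hand":5},{"slide":[0,0,0],"angular":[0,0,0],"hand":5},{"slide":[0,0,0],"angular":[0,0,0],"hand":50},{"slide":[0,0,0],"angular":[0,0,0],"hand":50},{"slide":[0,0,0],"angular":[0,0,0],"hand":50},{"slide":[0,0,0],"angular":[0,0,0],"hand":50},{"slide":[0,0,-0.3],"angular":[0,0,0],"hand":50},{"slide":[0,0,-0.8],"angular":[0,0,0],"hand":50},{"slide":[0,0,-1],"angular":[0,0,0],"hand":100},{"slide":[0,0,-1],"angular":[0,0,0],"hand":100},{"slide":[0,0,0],"angular":[0,0,0],"hand":100},{"slide":[0,0,0],"angular":[0,0,0],"hand":100}]'
python3 - <<'E'
from h import *
p=wrist(); circ(p,[(.6015,.1675,.103,.009,(0,0,255)),(.601,.168,.068,.029,(255,0,0))],"pics/w6.png",(60,310,150,400),2)
E
```

```text
clock: 17.55
position: [0.602, 0.1679, 0.2077]
eef_rot: [0.001, 0.708, 0.707, 0.001]
ft_force: [-0.7, -0.1, -1.1]
width: 0.0853
grasp_force: 0.0
[0.602  0.1679 0.2077]
```

View pics/w6.png

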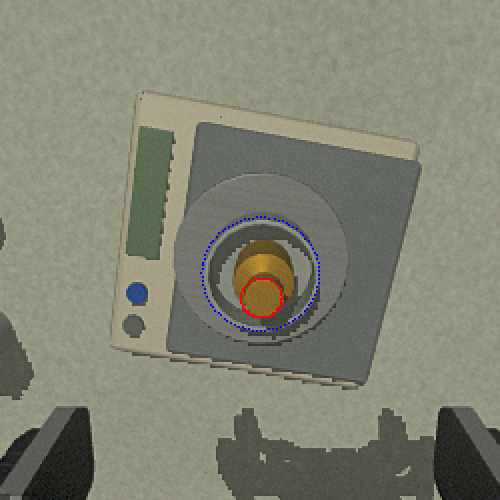

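The weight stands in the middle of the dish, with the ring on its knob at crop (262,298). Next is the dropper.

```bash
python3 -m handwheel '[{"slide":[-0.2,-0.5,0],"angular":[0,0,0],"hand":100},{"slide":[-0.3,-0.9,0],"angular":[0,0,0],"hand":100},{"slide":[-0.3,-0.9,0],"angular":[0,0,0],"hand":100},{"slide":[-0.3,-0.9,0],"angular":[0,0,0],"hand":100},{"slide":[-0.3,-0.9,0],"angular":[0,0,0],"hand":100},{"slide":[0,-0.2,0],"angular":[0,0,0],"hand":100},{"slide":[0,0,0.5],"angular":[0,0,0],"hand":100},{"slide":[0,0,0.8],"angular":[0,0,0],"hand":100},{"slide":[0,0,0.4],"angular":[0,0,0],"hand":100},{"slide":[0,0,0],"angular":[0,0,0],"hand":100},{"slide":[0,0,0],"angular":[0,0,0],"hand":100}]'
python3 - <<'E'
from h import *
p=wrist(); circ(p,[(.428,.1115,.052,.018,(0,0,255)),(.428,.1115,.0,.018,(255,0,0))],"pics/w7.png",(60,360,130,430),2)
for m in nets.masks_of("dropper_mid",p)[:1]: print(m["confidence"],np.round(m["extent"]))
E
```

```text
clock: 18.7
position: [0.4294, 0.1121, 0.138]
eef_rot: [-0.0, 0.708, 0.707, -0.001]
ft_force: [-0.2, -0.7, 0.5]
width: 0.0849
grasp_force: 0.0
[0.4294 0.1121 0.138 ]
0.7 [281. 208.  45.  54.]
```

View pics/w7.png

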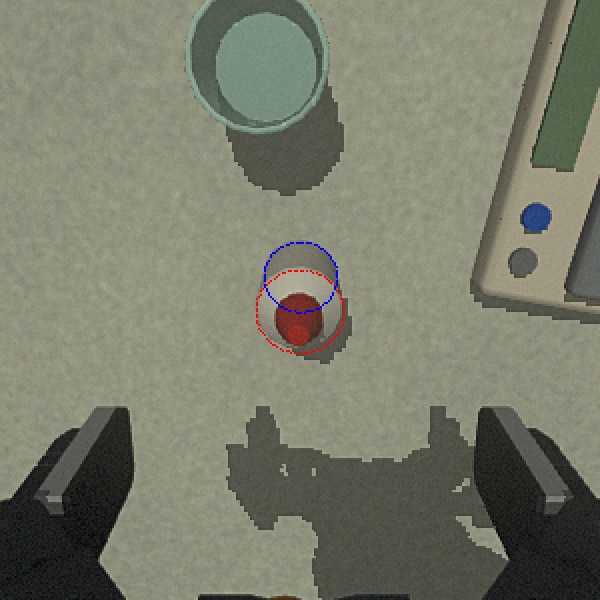

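The rings match the dropper (crop (300,300)), and the beaker is well clear at the top. I'll descend and grip.

```bash
python3 -m handwheel '[{"slide":[0,0,0.7],"angular":[0,0,0],"hand":100},{"slide":[0,0,1],"angular":[0,0,0],"hand":100},{"slide":[0,0,0.8],"angular":[0,0,0],"hand":100},{"slide":[0,0,0.45],"angular":[0,0,0],"hand":100},{"slide":[0,0,0],"angular":[0,0,0],"hand":100},{"slide":[0,0,0],"angular":[0,0,0],"hand":100},{"slide":[0,0,0],"angular":[0,0,0],"hand":20},{"slide":[0,0,0],"angular":[0,0,0],"hand":20},{"slide":[0,0,0],"angular":[0,0,0],"hand":20},{"slide":[0,0,0],"angular":[0,0,0],"hand":20},{"slide":[0,0,0],"angular":[0,0,0],"hand":20},{"slide":[0,0,0],"angular":[0,0,0],"hand":20}]' 30
```

```text
clock: 20.0
position: [0.4298, 0.1121, 0.0207]
eef_rot: [0.0, 0.708, 0.707, 0.0]
ft_force: [-0.8, -0.8, 13.8]
width: 0.0352
grasp_force: 28.5
```

```bash
python3 -m handwheel '[{"slide":[0,0,-0.5],"angular":[0,0,0],"hand":20},{"slide":[0,0,-1],"angular":[0,0,0],"hand":20},{"slide":[0,0,-1],"angular":[0,0,0],"hand":20},{"slide":[0,0,-1],"angular":[0,0,0],"hand":20},{"slide":[0,0,-0.5],"angular":[0,0,0],"hand":20},{"slide":[-0.4,0.2,0],"angular":[0,0,0],"hand":20},{"slide":[-1,0.58,0],"angular":[0,0,0],"hand":20},{"slide":[-1,0.58,0],"angular":[0,0,0],"hand":20},{"slide":[-1,0.58,0],"angular":[0,0,0],"hand":20},{"slide":[-1,0.58,0],"angular":[0,0,0],"hand":20},{"slide":[-1,0.58,0],"angular":[0,0,0],"hand":20},{"slide":[-1,0.58,0],"angular":[0,0,0],"hand":20}]'
python3 -m handwheel '[{"slide":[-0.8,0.5,0],"angular":[0,0,0],"hand":20},{"slide":[0,0,0],"angular":[0,0,0],"hand":20},{"slide":[0,0,0],"angular":[0,0,0],"hand":20}]'
```

```text
clock: 21.2
position: [0.5767, -0.146, 0.1803]
eef_rot: [-0.0, 0.708, 0.706, 0.0]
ft_force: [0.7, 0.0, -0.8]
width: 0.0346
grasp_force: 30.9
clock: 21.5
position: [0.5959, -0.1767, 0.1798]
eef_rot: [-0.0, 0.708, 0.706, -0.0]
ft_force: [-0.7, 0.3, -1.2]
width: 0.0355
grasp_force: 30.9
```

```bash
python3 -m handwheel '[{"slide":[-0.06,0.08,0.5],"angular":[0,0,0],"hand":20},{"slide":[0,0,1],"angular":[0,0,0],"hand":20},{"slide":[0,0,1],"angular":[0,0,0],"hand":20},{"slide":[0,0,0.8],"angular":[0,0,0],"hand":20},{"slide":[0,0,0.35],"angular":[0,0,0],"hand":20},{"slide":[0,0,0],"angular":[0,0,0],"hand":20},{"slide":[0,0,0],"angular":[0,0,0],"hand":20}]'
```

```text
clock: 22.2
position: [0.6, -0.1784, 0.0354]
eef_rot: [0.001, 0.707, 0.707, 0.0]
ft_force: [1.1, -0.0, -0.9]
width: 0.035
grasp_force: 30.9
```

```bash
python3 -m handwheel '[{"slide":[0,0,0.18],"angular":[0,0,0],"hand":20},{"slide":[0,0,0.1],"angular":[0,0,0],"hand":20},{"slide":[0,0,0],"angular":[0,0,0],"hand":20},{"slide":[0,0,0],"angular":[0,0,0],"hand":20}]'
```

```text
clock: 22.6
position: [0.5999, -0.1788, 0.0235]
eef_rot: [0.001, 0.708, 0.707, 0.0]
ft_force: [0.4, 0.3, 5.3]
width: 0.0352
grasp_force: 31.7
```

```bash
python3 -m handwheel '[{"slide":[0,0,0],"angular":[0,0,0],"hand":100},{"slide":[0,0,0],"angular":[0,0,0],"hand":100},{"slide":[0,0,0],"angular":[0,0,0],"hand":100},{"slide":[0,0,0],"angular":[0,0,0],"hand":100},{"slide":[0,0,0],"angular":[0,0,0],"hand":100},{"slide":[0,0,-0.5],"angular":[0,0,0],"hand":100},{"slide":[0,0,-1],"angular":[0,0,0],"hand":100},{"slide":[0,0,-1],"angular":[0,0,0],"hand":100},{"slide":[0,0,-1],"angular":[0,0,0],"hand":100},{"slide":[0,0,-0.8],"angular":[0,0,0],"hand":100},{"slide":[0,0,0],"angular":[0,0,0],"hand":100}]'
python3 -m handwheel '[{"slide":[0,-0.5,0],"angular":[0,0,0],"hand":100},{"slide":[-0.1,-1,0],"angular":[0,0,0],"hand":100},{"slide":[-0.2,-1,0],"angular":[0,0,0],"hand":100},{"slide":[-0.2,-1,0],"angular":[0,0,0],"hand":100},{"slide":[-0.13,-0.9,0],"angular":[0,0,0],"hand":100},{"slide":[0,0,0.6],"angular":[0,0,0],"hand":100},{"slide":[0,0,0.5],"angular":[0,0,0],"hand":100},{"slide":[0,0,0],"angular":[0,0,0],"hand":100},{"slide":[0,0,0],"angular":[0,0,0],"hand":100}]'
python3 - <<'E'
from h import *
p=wrist(); circ(p,[(.4215,-.204,.07,.024,(0,0,255)),(.416,-.1045,.086,.013,(0,0,255)),(.416,-.1045,.0,.021,(255,0,0)),(.583,-.267,.006,.034,(0,0,255)),(.6,-.179,.055,.018,(0,0,255))],"pics/w8.png",(0,420,100,560),1.4)
for m in nets.masks_of("jar_mid",p)[:1]: print(m["confidence"],np.round(m["extent"]))
E
```

```text
clock: 23.7
position: [0.6014, -0.1794, 0.1996]
eef_rot: [0.003, 0.708, 0.707, 0.001]
ft_force: [0.5, -0.7, 0.1]
width: 0.0856
grasp_force: 0.0
clock: 24.6
position: [0.4232, -0.2034, 0.1508]
eef_rot: [-0.001, 0.708, 0.707, -0.0]
ft_force: [0.7, 0.3, 0.6]
width: 0.0852
grasp_force: 0.0
[ 0.4232 -0.2034  0.1508]
0.87 [285. 208.  59.  70.]
```

View pics/w8.png

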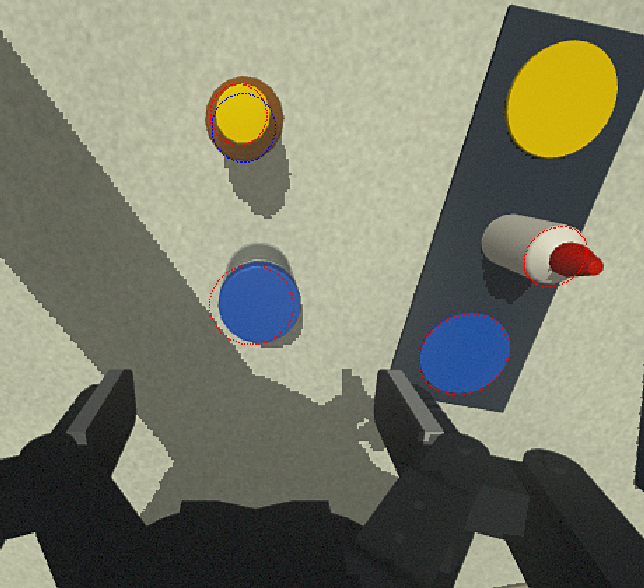

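The jar cap at crop (260,303) sits about 4 mm further in x than my ring. The dropper, blue coaster and amber rings fit. I'll shift and grip the jar.

```bash
python3 -m handwheel '[{"slide":[-0.02,0.04,0.6],"angular":[0,0,0],"hand":100},{"slide":[0,0,1],"angular":[0,0,0],"hand":100},{"slide":[0,0,1],"angular":[0,0,0],"hand":100},{"slide":[0,0,0.6],"angular":[0,0,0],"hand":100},{"slide":[0,0,0],"angular":[0,0,0],"hand":100},{"slide":[0,0,0],"angular":[0,0,0],"hand":100},{"slide":[0,0,0],"angular":[0,0,0],"hand":30},{"slide":[0,0,0],"angular":[0,0,0],"hand":30},{"slide":[0,0,0],"angular":[0,0,0],"hand":30},{"slide":[0,0,0],"angular":[0,0,0],"hand":30},{"slide":[0,0,0],"angular":[0,0,0],"hand":30},{"slide":[0,0,0],"angular":[0,0,0],"hand":30}]' 40
```

```text
clock: 25.9
position: [0.4256, -0.2047, 0.0241]
eef_rot: [0.001, 0.708, 0.707, 0.0]
ft_force: [-1.4, 1.8, 17.6]
width: 0.0471
grasp_force: 38.4
```

```bash
python3 -m handwheel '[{"slide":[0,0,-0.5],"angular":[0,0,0],"hand":30},{"slide":[0,0,-1],"angular":[0,0,0],"hand":30},{"slide":[0,0,-1],"angular":[0,0,0],"hand":30},{"slide":[0,0,-1],"angular":[0,0,0],"hand":30},{"slide":[0,0,-0.4],"angular":[0,0,0],"hand":30},{"slide":[-0.3,0.4,0],"angular":[0,0,0],"hand":30},{"slide":[-0.36,0.9,0],"angular":[0,0,0],"hand":30},{"slide":[-0.36,0.9,0],"angular":[0,0,0],"hand":30},{"slide":[-0.36,0.9,0],"angular":[0,0,0],"hand":30},{"slide":[-0.2,0.85,0],"angular":[0,0,0],"hand":30},{"slide":[0,0,0],"angular":[0,0,0],"hand":30},{"slide":[0,0,0],"angular":[0,0,0],"hand":30}]'
```

```text
clock: 27.1
position: [0.5829, -0.2676, 0.1788]
eef_rot: [-0.0, 0.707, 0.707, -0.0]
ft_force: [0.1, -0.3, -1.5]
width: 0.047
grasp_force: 42.1
```

```bash
python3 -m handwheel '[{"slide":[0,-0.02,0.5],"angular":[0,0,0],"hand":30},{"slide":[0,0,1],"angular":[0,0,0],"hand":30},{"slide":[0,0,1],"angular":[0,0,0],"hand":30},{"slide":[0,0,0.7],"angular":[0,0,0],"hand":30},{"slide":[0,0,0.25],"angular":[0,0,0],"hand":30},{"slide":[0,0,0],"angular":[0,0,0],"hand":30},{"slide":[0,0,0],"angular":[0,0,0],"hand":30}]'
```

```text
clock: 27.8
position: [0.5825, -0.2681, 0.0425]
eef_rot: [0.001, 0.708, 0.707, 0.0]
ft_force: [-0.2, 0.1, 0.8]
width: 0.0473
grasp_force: 42.1
```

```bash
python3 -m handwheel '[{"slide":[0,0,0.2],"angular":[0,0,0],"hand":30},{"slide":[0,0,0.1],"angular":[0,0,0],"hand":30},{"slide":[0,0,0],"angular":[0,0,0],"hand":30},{"slide":[0,0,0],"angular":[0,0,0],"hand":30}]'
```

```text
clock: 28.2
position: [0.5826, -0.2681, 0.0297]
eef_rot: [0.001, 0.708, 0.707, 0.0]
ft_force: [-0.4, -0.1, 5.4]
width: 0.0473
grasp_force: 42.5
```

```bash
python3 -m handwheel '[{"slide":[0,0,0],"angular":[0,0,0],"hand":100},{"slide":[0,0,0],"angular":[0,0,0],"hand":100},{"slide":[0,0,0],"angular":[0,0,0],"hand":100},{"slide":[0,0,0],"angular":[0,0,0],"hand":100},{"slide":[0,0,0],"angular":[0,0,0],"hand":100},{"slide":[0,0,-0.5],"angular":[0,0,0],"hand":100},{"slide":[0,0,-1],"angular":[0,0,0],"hand":100},{"slide":[0,0,-1],"angular":[0,0,0],"hand":100},{"slide":[0,0,-1],"angular":[0,0,0],"hand":100},{"slide":[0,0,-0.6],"angular":[0,0,0],"hand":100},{"slide":[0,0,0],"angular":[0,0,0],"hand":100}]'
python3 -m handwheel '[{"slide":[0.4,-0.4,0],"angular":[0,0,0],"hand":100},{"slide":[0.8,-0.8,0],"angular":[0,0,0],"hand":100},{"slide":[0.8,-0.8,0],"angular":[0,0,0],"hand":100},{"slide":[0.8,-0.8,0],"angular":[0,0,0],"hand":100},{"slide":[0.8,-0.8,0],"angular":[0,0,0],"hand":100},{"slide":[0.48,-0.55,0],"angular":[0,0,0],"hand":100},{"slide":[0,0,0.4],"angular":[0,0,0],"hand":100},{"slide":[0,0,0.4],"angular":[0,0,0],"hand":100},{"slide":[0,0,0],"angular":[0,0,0],"hand":100},{"slide":[0,0,0],"angular":[0,0,0],"hand":100}]'
python3 - <<'E'
from h import *
p=wrist()
for m in nets.masks_of("amber_mid",p)[:1]: print(m["confidence"],np.round(m["extent"]))
hs=cv2.cvtColor(p["frame"],cv2.COLOR_RGB2HSV); yl=((hs[...,0]>22)&(hs[...,0]<32)&(hs[...,1]>180)&(hs[...,2]>100)).astype(np.uint8)
n,_,st,ce=cv2.connectedComponentsWithStats(yl)
for i in range(1,n):
  if st[i,4]>100: print(st[i],ce[i],onz(p,*ce[i],.086),onz(p,*ce[i],.006))
print(proj(p,[.416,-.1045,.086]))
E
```

```text
clock: 29.3
position: [0.5837, -0.2686, 0.1968]
eef_rot: [0.003, 0.708, 0.707, 0.001]
ft_force: [-0.1, -0.3, -1.2]
width: 0.085
grasp_force: 0.0
clock: 30.3
position: [0.4161, -0.1043, 0.1607]
eef_rot: [-0.001, 0.708, 0.707, -0.0]
ft_force: [-0.2, -0.2, -0.5]
width: 0.0855
grasp_force: 0.0
[ 0.4161 -0.1043  0.1607]
0.88 [282. 204.  53.  66.]
[ 445  145   69   66 3483] [478.9316681 177.7685903] [ 0.56378316 -0.0710581   0.086     ] [ 0.61783084 -0.08794876  0.006     ]
[268 199  32  36 886] [283.27426637 217.09142212] [ 0.4177002  -0.10193698  0.086     ] [ 0.41812475 -0.13016243  0.006     ]
[281.09918708 220.18804319]
```

The amber cap measures (.417,-.103) and the yellow coaster (.617,-.089), both consistent with the earlier values.

```bash
python3 -m handwheel '[{"slide":[0.02,0.02,0.7],"angular":[0,0,0],"hand":100},{"slide":[0,0,1],"angular":[0,0,0],"hand":100},{"slide":[0,0,1],"angular":[0,0,0],"hand":100},{"slide":[0,0,0.75],"angular":[0,0,0],"hand":100},{"slide":[0,0,0],"angular":[0,0,0],"hand":100},{"slide":[0,0,0],"angular":[0,0,0],"hand":100},{"slide":[0,0,0],"angular":[0,0,0],"hand":30},{"slide":[0,0,0],"angular":[0,0,0],"hand":30},{"slide":[0,0,0],"angular":[0,0,0],"hand":30},{"slide":[0,0,0],"angular":[0,0,0],"hand":30},{"slide":[0,0,0],"angular":[0,0,0],"hand":30},{"slide":[0,0,0],"angular":[0,0,0],"hand":30}]'
python3 -m handwheel '[{"slide":[0,0,-0.5],"angular":[0,0,0],"hand":30},{"slide":[0,0,-1],"angular":[0,0,0],"hand":30},{"slide":[0,0,-1],"angular":[0,0,0],"hand":30},{"slide":[0,0,-1],"angular":[0,0,0],"hand":30},{"slide":[0,0,-0.6],"angular":[0,0,0],"hand":30},{"slide":[0,0.4,0],"angular":[0,0,0],"hand":30},{"slide":[0.1,1,0],"angular":[0,0,0],"hand":30},{"slide":[0.1,1,0],"angular":[0,0,0],"hand":30},{"slide":[0.1,1,0],"angular":[0,0,0],"hand":30},{"slide":[0.04,0.9,0],"angular":[0,0,0],"hand":30},{"slide":[0,0.7,0],"angular":[0,0,0],"hand":30},{"slide":[0,0,0],"angular":[0,0,0],"hand":30}]'
```

```text
clock: 31.6
position: [0.4177, -0.1038, 0.0241]
eef_rot: [0.001, 0.708, 0.707, 0.0]
ft_force: [-1.4, 0.5, 22.1]
width: 0.0412
grasp_force: 37.4
clock: 32.8
position: [0.6201, -0.0901, 0.1871]
eef_rot: [0.001, 0.707, 0.707, 0.001]
ft_force: [-0.5, 0.1, -1.5]
width: 0.0412
grasp_force: 41.2
```

```bash
python3 -m handwheel '[{"slide":[0.01,-0.05,0.5],"angular":[0,0,0],"hand":30},{"slide":[0,0,1],"angular":[0,0,0],"hand":30},{"slide":[0,0,1],"angular":[0,0,0],"hand":30},{"slide":[0,0,0.8],"angular":[0,0,0],"hand":30},{"slide":[0,0,0.35],"angular":[0,0,0],"hand":30},{"slide":[0,0,0],"angular":[0,0,0],"hand":30},{"slide":[0,0,0],"angular":[0,0,0],"hand":30}]'
```

```text
clock: 33.5
position: [0.6157, -0.09, 0.0423]
eef_rot: [0.001, 0.708, 0.707, 0.0]
ft_force: [0.4, 0.2, -1.0]
width: 0.0413
grasp_force: 41.2
```

```bash
python3 -m handwheel '[{"slide":[0,0.03,0.2],"angular":[0,0,0],"hand":30},{"slide":[0,0,0.1],"angular":[0,0,0],"hand":30},{"slide":[0,0,0],"angular":[0,0,0],"hand":30},{"slide":[0,0,0],"angular":[0,0,0],"hand":30}]'
```

```text
clock: 33.9
position: [0.6173, -0.09, 0.0298]
eef_rot: [0.001, 0.708, 0.707, 0.001]
ft_force: [1.0, -1.2, 4.4]
width: 0.041
grasp_force: 42.1
```

```bash
python3 -m handwheel '[{"slide":[0,0,0],"angular":[0,0,0],"hand":100},{"slide":[0,0,0],"angular":[0,0,0],"hand":100},{"slide":[0,0,0],"angular":[0,0,0],"hand":100},{"slide":[0,0,0],"angular":[0,0,0],"hand":100},{"slide":[0,0,0],"angular":[0,0,0],"hand":100},{"slide":[0,0,-0.5],"angular":[0,0,0],"hand":100},{"slide":[0,0,-1],"angular":[0,0,0],"hand":100},{"slide":[0,0,-1],"angular":[0,0,0],"hand":100},{"slide":[0,0,-1],"angular":[0,0,0],"hand":100},{"slide":[0,0,-1],"angular":[0,0,0],"hand":100},{"slide":[0,-1,0],"angular":[0,0,0],"hand":100},{"slide":[0,-1,0],"angular":[0,0,0],"hand":100}]'
python3 -m handwheel '[{"slide":[0,-1,0],"angular":[0,0,0],"hand":100},{"slide":[0,-1,0],"angular":[0,0,0],"hand":100},{"slide":[0,-0.5,0],"angular":[0,0,0],"hand":100},{"slide":[0,0,0],"angular":[0,0,0],"hand":100},{"slide":[0,0,0],"angular":[0,0,0],"hand":100}]'
python3 - <<'E'
from h import *
p=grab_frame("scene");R=(0,0,255)
circ(p,[(.583,-.267,.006,.034,R),(.617,-.09,.006,.034,R),(.583,-.267,.076,.022,(0,255,0)),(.617,-.09,.092,.013,(0,255,0)),(.6,-.1785,.055,.018,(0,255,0)),(.601,.1675,.044,.047,R)],"pics/s2.png",(150,370,90,450),2.2)
E
```

```text
clock: 35.1
position: [0.5363, -0.0898, 0.2099]
eef_rot: [0.001, 0.707, 0.707, 0.001]
ft_force: [-0.2, 0.8, -1.1]
width: 0.0854
grasp_force: 0.0
clock: 35.6
position: [0.4367, -0.0897, 0.2092]
eef_rot: [0.0, 0.708, 0.706, 0.0]
ft_force: [1.2, 0.2, -0.3]
width: 0.0853
grasp_force: 0.0
```

View pics/s2.png

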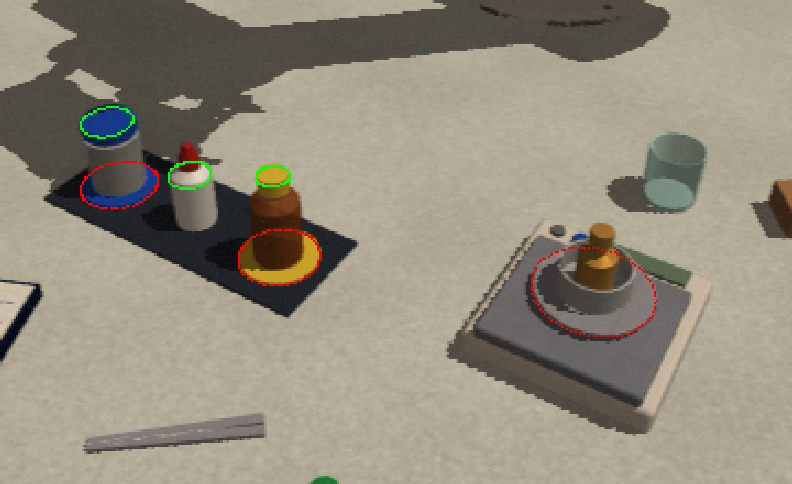

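The picture shows the jar (110,150), dropper (193,195) and amber bottle (275,215) upright on their spots. The weight stands in the dish on the pan (600,265), and the beaker (675,170) has not moved.

```bash
python3 -c "
from station import ticket
print(ticket.sign_off())"
```

```text
the job is handed in; nothing more can be done
None
```

I placed all five items, set the dish on the pan and let go before adding the weight, and handed the job in at about 36 s; the last picture showed everything upright and the beaker unmoved, but sign-off returned no verdict.

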